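# Clamp the pith block in the screw-down clamp

## Robot

A 6-joint arm with a two-finger parallel gripper is mounted at the origin on a cart in front of the work surface, level with it; the furniture and walls round the work are solid. World frame = base frame: x ahead of the robot, y to its left, z up, the work surface at z = 0. Lengths are in m, angles in rad, forces in N, time in s.
With the tool pointing down it reaches from about 0.275 to 0.85 m from the base axis. Payload 19 kg.
Tool frame: the origin (TCP) lies midway between the tips of the shut fingers; the grasp point (between the pads) lies r.grasp_offset behind it (r.grasp_offset is the distance from the TCP to the grasp point, in m); z points along the fingers, y is the line along which they close (so a half turn about z gives the same grasp; the last joint's range is limited). The gripper opens to 85 mm and grips with 20 to 120 N. Pads are 22 mm wide; open, the fingers measure 114 mm over their backs; the gripper's body (76 mm by 85 mm) begins 54 mm behind the grasp point. The pads swing forward as they close: fully open they stand 13 mm farther back than shut.
Start: joints at [-0.134, 0.15, 1.437, -0, 1.554, -0.134], TCP at [0.575, -0, 0.231] pointing down, gripper open.
Joint ranges: [-2.8, 2.8], [-0.68, 2.1], [0.12, 2.68], [-1.39, 4.53], [0.16, 2.79], [-2.81, 2.81]. Speed limits (rad/s): [1.89, 1.89, 2.22, 3.01, 3.01, 3.01].

## Interface

Orientations are given as a unit quaternion [x, y, z, w].
In Python, from cell import r gives the robot as it stands.
- The arm moves only by the shell command python3 -m handwheel 'ROWS' [OPENING]. ROWS is JSON, a list of rows, each an object of numbers: "x", "y", "z": the shift along the tool's x, y, z in cm; "rx", "ry", "rz": the turn, a rotation vector about the tool's x, y, z in rad. In form: [{"x": .., "y": .., "z": .., "rx": .., "ry": .., "rz": ..}, ...]. A call has 1 to 12 rows; each row is the pose to reach, as a shift and turn from the pose commanded when the call began, along the tool's axes at that moment; what a row does not reach only later rows make up. A row lasts 1/10 s, in which the tool goes at most 50 mm and 8.59 degrees, less where a joint would pass 70% of its speed; a pose out of reach is approached as far as the arm can. A call with a gripper value outside its range is refused whole. OPENING is the closure in counts, from 0 (fully open) to 255 (shut), set as the call begins (- or left out, the last holds). The fingers move at their own pace and stop on an object; the grip force is fixed at half the most. Time passes only in rows, so rows that repeat a pose let the fingers close. It gives the time, the measured TCP pose, the force, the opening and the grip force at its end, in the units of the state.
- r.get_obs(): the state, without advancing time (a new reading comes with each control period).
- r.grab_frame(name): name is "scene" or "top" or "wrist"; returns the picture (384x512x3 uint8, red, green, blue); there is no depth.
- r.calibration(name): a dict with "intrinsics" (3x3 intrinsics, pixels), "k1" (the pictures are not rectified: a ray, as slopes to the right and down, at radius r is drawn at 1 + k1 r^2 times it, then the intrinsics apply), "R" (3x3) and "t" (3): a world point X has camera coordinates R X + t; the wrist camera has in their place "hand_eye" (4x4, takes a point from camera to tool coordinates, whose origin is the TCP and whose axes are the flange's). Camera axes: x right, y down, z forward; pixel columns grow to the right and rows downward; lengths in m; the calibration is good to about 2 mm. A picture is of the moment at which its call begins: read the wrist's pose just before it. calibration takes no time and is no camera call.
- r.sign_off(): hands the job in; it is judged then, once.
The state is a dict: "clock": time; "joint_positions": joint angles; "dq": joint speeds; "tau": joint torques, N m; "eef_pos": TCP position; "ee_rot": TCP orientation; "ft_force": force on the tool from outside, world axes, zero at the start; "wrist_torque": the same for the moment, N m; "finger_gap": opening from 0.0 (shut) to 1.0 (fully open); "grasp_force": force on a finger pad.
Only numpy, scipy, OpenCV 4.12 (cv2) and the standard library are available. Lean on these libraries where they do the work, as an engineer would, in place of code of your own. Each camera call takes 0.05 s, during which the arm holds its last target. There are 200 camera calls.

## Task

Take the pale pith block that lies in front of the clamp, lay it lengthwise on the clamp's steel seat with one end under the sprung brass pad, let go of it, then turn the black bar clockwise, letting your hand go down with the screw, until the pad holds the pith with about 15 N; it is marked for good above 25 N, so feel for it. The clamp only stands on the bench: do not lift, tip or drag it, and leave the loupe and the parts dish where they are.

Things in the scene. Friction and masses are not known exactly. Their poses are not given: they have to be found in the camera images.
- pith_centre (a point): Centre of the pale, cream pith block lying flat on the bench: 22 mm (x) by 50 mm (y, its long axis) by 16 mm (z) high, 30 g. Grasp it across the 22 mm.
- pith_block: The same pith block; origin at the centre of its underside.
- seat (a point): Centre of the place where the block shall lie, on top of the clamp's bright steel seat (60 by 30 mm, 20 mm above the bench). Its x axis points level from here to the screw, whose axis is at x = +92 mm; z up. The block's centre belongs over this point within 9 mm, its long axis along this x within 0.2 rad. Lower it in front and slide it in level along x: the pad hangs over its rear end.
- bar (a point): Centre of the black bar handle on the screw, about 0.10 m up: 56 mm long (its x), 12 mm thick (y), 22 mm high; 19 mm free below it. Clockwise from above lowers bar, arm and pad together, 30 mm a turn (4.8 mm per rad); 1.3 to 2.8 rad are needed. The screw's dry friction is 0.12 N m; each 10 N of clamping adds 0.048 N m; from first touch to 15 N is about 0.25 rad. It stays where it is left.
- clamp: The whole green screw-down clamp, loose on the bench, 2.1 kg: a base plate 170 by 76 by 12 mm, seat at its front, two guide posts at its back (64 mm high, 30 mm behind the screw). Origin on the bench under the screw's axis; x points from the seat towards the screw, z up.
- clamp_arm: Moving green jaw arm with the screw, bar and pad. Its nose is 16 mm wide and ends above x = +9 mm of the seat point; the brass pad (14 mm across, sprung, 15 N/mm) is above x = +17 mm. At the start the pad's face is 5 to 12 mm above the top of a seated block and the arm's top at most 51 mm above the seat. Origin: on the screw's axis, 0 to 24 mm below the clamp's origin as it travels.
- clamp_foot (a point): Middle of the underside of the clamp's base plate, at bench height.
- loupe: Black eye loupe, 38 mm across, 30 mm high, standing loose on the bench; leave alone.
- dish_spare: Clear round parts dish, 60 mm across, 13 mm high, loose on the bench; leave alone.
Not all that is in view belongs to the job. Of the things that look like the clamp, the larger one is meant.

How it is judged:
On the way, in this order (a step that is already met when the one before it is completed fails the run):
1. the pith block lies on the seat, let go, before the pad touches it (horizontal distance between pith_centre and seat below 0.009 m and z of pith_centre in the frame of seat between 0.004 and 0.0105 m and angle between the y axis of pith_centre and the x axis of seat, either way round below 0.2 rad and contact force between each of the fingers, clamp_arm and pith_block below 0.1 N), for 0.2 s.
2. the pad, screwed down, holds the block with 8 to 25 N (horizontal distance between pith_centre and seat below 0.009 m and z of pith_centre in the frame of seat between 0.004 and 0.0105 m and angle between the y axis of pith_centre and the x axis of seat, either way round below 0.2 rad and contact force between the fingers and pith_block below 0.1 N and contact force between clamp_arm and pith_block between 8 and 25 N), for 0.2 s.
At the end, for the whole second after the job is handed in: The block lies on the seat (centre within 9 mm of the seat point, long axis within 0.2 rad of the seat's x), the brass pad presses on it with 8 to 25 N, block and bar are let go and the arm is at rest (all of step 2 and contact force between the fingers and clamp below 0.1 N and linear speed of clamp_arm below 0.005 m/s); the robot touches nothing.
It fails at once if the pad presses on the pith with more than 25 N (contact force between clamp_arm and pith_block above 25 N).
It fails at once if the clamp is lifted by more than 2.5 mm or tipped by more than 0.04 rad (height (world z) of clamp_foot above 0.0025 m or angle between clamp's own z axis and vertical above 0.04 rad).
It fails at once if the clamp is dragged by more than 20 mm (distance of clamp_foot from where it was at the start of the episode above 0.02 m).
It fails at once if the loupe or the dish is moved by more than 20 mm (distance of any of loupe, dish_spare from where it was at the start of the episode above 0.02 m).
It also fails if it takes over 67 s, if anything falls off the work surface, if the arm or the gripper's body presses on something with over 40 N, if the wrist force passes 120 N, or if a joint passes its speed limit or range.

## Working session

There is one attempt and no reset: what is moved stays moved. The work goes in short steps, Python scripts to look and compute and a shell command to move; the robot and the scene stay as the last step left them, time stands still between calls to the robot, and variables do not carry over. Pictures are saved under pics/ and viewed, at most 10 in all, crops included, and the job is handed in when it is done.

```bash
mkdir -p pics; python3 - <<'E'
from cell import r
import cv2,numpy as np
o=r.get_obs();print(o['eef_pos'],o['ee_rot'],r.grasp_offset,o['clock'],o['ft_force'])
for n in('scene','top'):
    f=r.grab_frame(n);cv2.imwrite(f'pics/{n}0.png',f[:,:,::-1])
    c=r.calibration(n);print(n,{k:np.round(v,4).tolist() for k,v in c.items()})
print(r.calibration('wrist'))
a=cv2.imread('pics/top0.png');cv2.imwrite('pics/top0b.png',cv2.resize(a,(800,600),interpolation=cv2.INTER_CUBIC))
E
```

```text
[5.74770222e-01 2.11462037e-05 2.30699922e-01] [ 7.07104456e-01  7.07108863e-01 -3.51575404e-04 -4.69429421e-04] 0.0187 0.0 [ 0.84538885 -0.64508078 -1.05494753]
scene {'intrinsics': [[459.2579, 0.0, 256.6803], [0.0, 459.2579, 191.5525], [0.0, 0.0, 1.0]], 'k1': -0.1059, 'R': [[0.7551, -0.6556, 0.0005], [-0.4338, -0.5001, -0.7495], [0.4916, 0.5657, -0.6621]], 't': [-0.4109, 0.3486, 0.7361]}
top {'intrinsics': [[363.8137, 0.0, 256.4314], [0.0, 363.8137, 190.0181], [0.0, 0.0, 1.0]], 'k1': -0.0108, 'R': [[0.0002, -1.0, -0.0099], [-0.9932, 0.0009, -0.1161], [0.1161, 0.0098, -0.9932]], 't': [0.057, 0.5816, 0.8815]}
{'intrinsics': array([[286.33158991,   0.        , 253.9920716 ],
       [  0.        , 286.33158991, 189.31390973],
       [  0.        ,   0.        ,   1.        ]]), 'k1': -0.05041096658531165, 'hand_eye': array([[-5.71127522e-04, -9.55854619e-01, -2.93839448e-01,
         7.37909587e-02],
       [ 9.99997951e-01, -1.11652388e-03,  1.68836473e-03,
        -2.87785919e-04],
       [-1.94190998e-03, -2.93837882e-01,  9.55853298e-01,
        -1.42036427e-01],
       [ 0.00000000e+00,  0.00000000e+00,  0.00000000e+00,
         1.00000000e+00]])}
```

View pics/top0b.png

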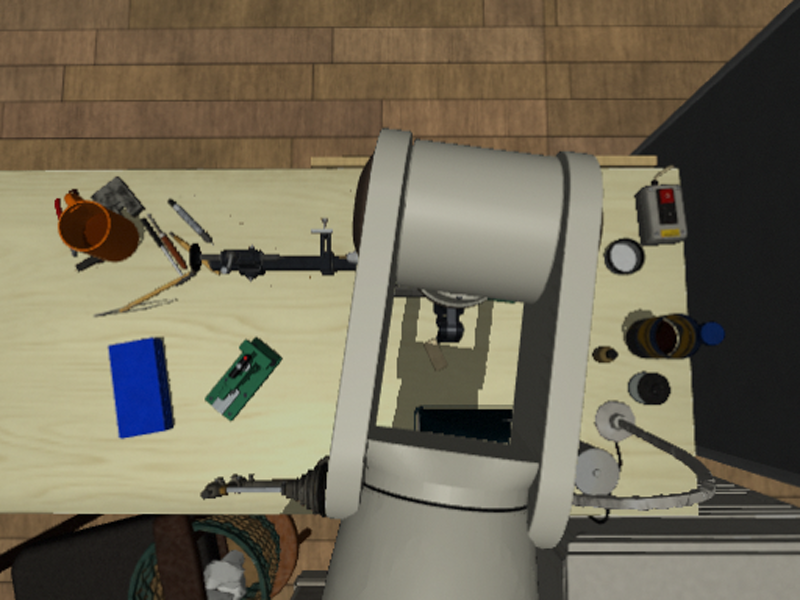

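View pics/scene0.png

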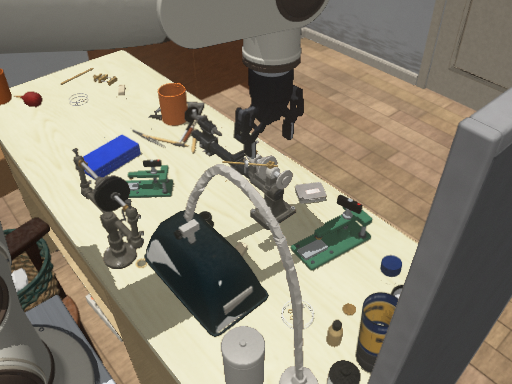

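The scene view shows two green clamps: a small one at (152,180) and a larger one at (335,240). The top view has the small one at (243,378), and the arm hides the larger one. A faint cream block outline shows at top (435,355). I'll check with the wrist camera.

```bash
python3 - <<'E'
from cell import r
import cv2,numpy as np
f=r.grab_frame('wrist')[:,:,::-1]
s=cv2.imread('pics/scene0.png')[150:290,230:400]
a=cv2.resize(f,(480,360));b=cv2.resize(s,(320,264),interpolation=cv2.INTER_CUBIC)
c=np.zeros((600,800,3),np.uint8);c[:,:]=0
cv2.imwrite('pics/w0.png',f)
w=cv2.resize(f,(800,600),interpolation=cv2.INTER_CUBIC);cv2.imwrite('pics/w0b.png',w)
E
```

```text
(no output)
```

View pics/w0b.png

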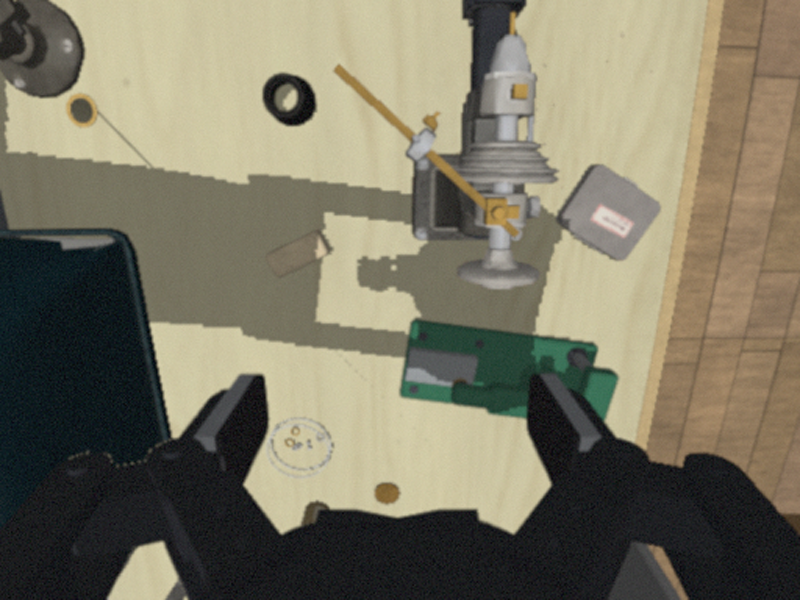

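The wrist view (800-px scale) shows the pith at (298,254), the large clamp from (402,397) to (616,370) with its seat at (440,365), the loupe at (289,99) and the dish at (300,446). I'll confirm with an enlarged crop.

```bash
python3 - <<'E'
import cv2,numpy as np
w=cv2.imread('pics/w0.png')[135:270,160:400]; w=cv2.resize(w,(800,450),interpolation=cv2.INTER_CUBIC)
s=cv2.imread('pics/scene0.png')[190:273,285:380]
s=cv2.resize(s,None,fx=800/240,fy=800/240,interpolation=cv2.INTER_CUBIC)
w=cv2.convertScaleAbs(w,alpha=1.6,beta=10)
w[450-s.shape[0]:,0:0]=0
cv2.imwrite('pics/c1.png',w)
s=cv2.imread('pics/scene0.png')[180:280,280:400]
cv2.imwrite('pics/c2.png',cv2.resize(s,(720,600),interpolation=cv2.INTER_CUBIC))
E
cat > h.py <<'E'
import numpy as np,cv2
from scipy.spatial.transform import Rotation as Ro
from cell import r
def cam(name,pos=None,quat=None):
    c=r.calibration(name);K=np.array(c['intrinsics']);k=c['k1']
    if name=='wrist':
        T=np.eye(4);T[:3,:3]=Ro.from_quat(quat).as_matrix();T[:3,3]=pos
        M=T@np.array(c['hand_eye']);R=M[:3,:3].T;t=-R@M[:3,3]
    else: R,t=np.array(c['R']),np.array(c['t'])
    return K,k,R,t
def ray(cm,uv):
    K,k,R,t=cm
    p=cv2.undistortPoints(np.array([[uv]],float),K,np.array([k,0,0,0,0.]))[0,0]
    return -R.T@t, R.T@np.array([p[0],p[1],1])
def onz(cm,uv,z):
    o,d=ray(cm,uv);return o+d*(z-o[2])/d[2]
def proj(cm,X):
    K,k,R,t=cm
    return cv2.projectPoints(np.array([X],float),cv2.Rodrigues(R)[0],t,K,np.array([k,0,0,0,0.]))[0][0,0]
E
```

```text
(no output)
```

View pics/c1.png

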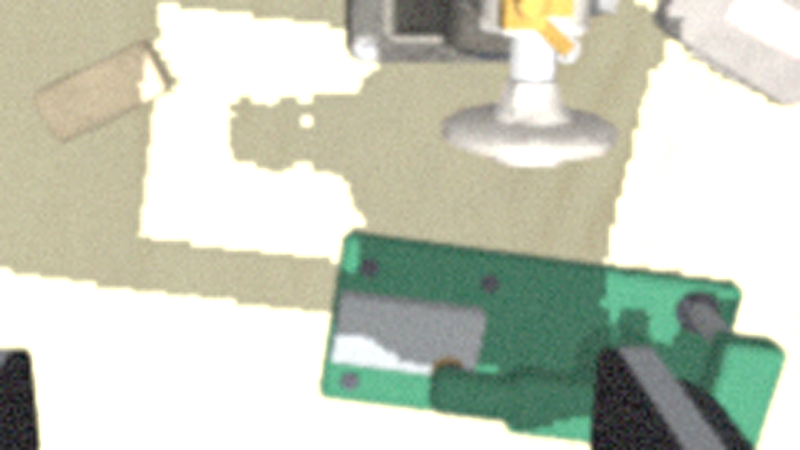

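View pics/c2.png

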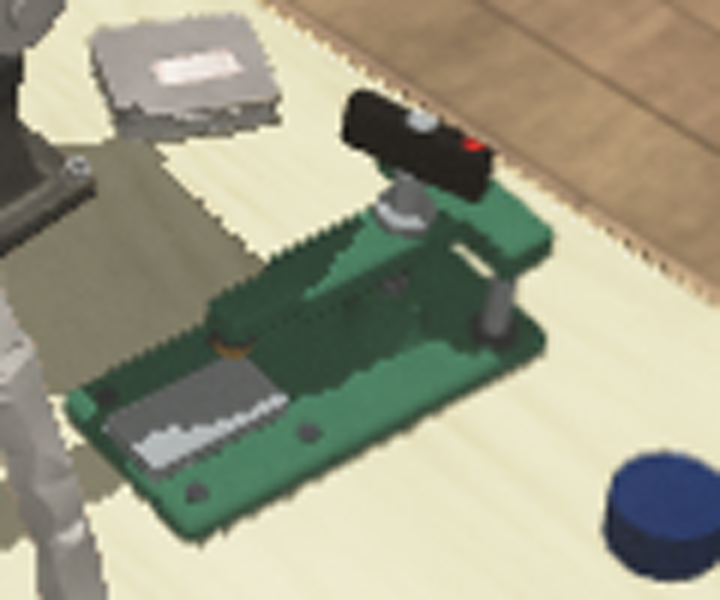

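Crop confirmed: the clamp with the bright seat, black bar and brass pad is the larger one. The cream block, with corners at (35,95),(145,43),(170,88),(65,140), lies in front of the seat.

```bash
python3 - <<'E'
from h import *
np.set_printoptions(precision=4,suppress=True)
o=r.get_obs();w=cam('wrist',o['eef_pos'],o['ee_rot']);s=cam('scene')
g=lambda u,v,z:onz(w,(160+u*.3,135+v*.3),z)
B=np.array([g(u,v,.016) for u,v in((35,95),(145,43),(170,88),(65,140))]);print('block',B,B.mean(0),np.linalg.norm(B-np.roll(B,1,0),axis=1))
C=[g(u,v,.012) for u,v in((346,230),(742,285),(322,395))];print('base',C,np.linalg.norm(C[1]-C[0]),np.linalg.norm(C[2]-C[0]))
print('seat',[g(u,v,.020) for u,v in((338,291),(487,307),(330,361))])
gs=lambda u,v,z:onz(s,(280+u/6,180+v/6),z)
print('Sbase',[gs(u,v,.012) for u,v in((68,405),(190,540),(546,340))])
print('Sseat',[gs(u,v,.020) for u,v in((103,425),(155,475),(288,400),(235,355))])
print('bar',[gs(u,v,.111) for u,v in((350,90),(495,152),(425,118))])
print('loupe',onz(w,(289*.64,99*.64),.03),'dish',onz(w,(300*.64,446*.64),.01))
top=cam('top')
E
```

```text
block [[ 0.4686 -0.0014  0.016 ]
 [ 0.5118  0.0184  0.016 ]
 [ 0.5205  0.0012  0.016 ]
 [ 0.4788 -0.0192  0.016 ]] [ 0.4949 -0.0002  0.016 ] [0.0205 0.0475 0.0193 0.0464]
base [array([ 0.5881, -0.0577,  0.012 ]), array([ 0.7525, -0.0823,  0.012 ]), array([ 0.5786, -0.1325,  0.012 ])] 0.1662365706244276 0.07535237229254965
seat [array([ 0.5849, -0.0808,  0.02  ]), array([ 0.6452, -0.088 ,  0.02  ]), array([ 0.5818, -0.1121,  0.02  ])]
Sbase [array([ 0.5844, -0.0665,  0.012 ]), array([ 0.5731, -0.1377,  0.012 ]), array([ 0.7383, -0.1594,  0.012 ])]
Sseat [array([ 0.5819, -0.0861,  0.02  ]), array([ 0.5794, -0.114 ,  0.02  ]), array([ 0.6394, -0.1208,  0.02  ]), array([ 0.641 , -0.0936,  0.02  ])]
bar [array([ 0.6949, -0.0863,  0.111 ]), array([ 0.7085, -0.14  ,  0.111 ]), array([ 0.7036, -0.113 ,  0.111 ])]
loupe [0.498  0.1156 0.03  ] dish [ 0.4824 -0.1876  0.01  ]
```

```bash
python3 - <<'E'
from h import *
np.set_printoptions(precision=3,suppress=True)
o=r.get_obs();w=cam('wrist',o['eef_pos'],o['ee_rot']);s=cam('scene')
for n,(u,v) in dict(boxTR=(130,232),boxR=(165,430),wheel=(497,272),wheelL=(458,272),shaft=(503,190),gaugeend=(338,68),pulleyL=(460,165)).items():
    print(n,*[onz(w,(u*.64,v*.64),z)[:2] for z in(0,.05,.1,.14)])
def tri(a,b):
    (o1,d1),(o2,d2)=ray(w,(a[0]*.64,a[1]*.64)),ray(s,b)
    k=np.linalg.lstsq(np.c_[d1,-d2],o2-o1,rcond=None)[0];p,q=o1+k[0]*d1,o2+k[1]*d2
    return (p+q)/2,np.linalg.norm(p-q)
print(tri((130,232),(205,213)),tri((497,272),(284,178)),tri((165,430),(267,294)))
E
```

```text
boxTR [0.348 0.016] [0.378 0.024] [0.409 0.032] [0.433 0.038]
boxR [ 0.348 -0.178] [ 0.378 -0.144] [ 0.409 -0.111] [ 0.433 -0.084]
wheel [ 0.661 -0.019] [ 0.65  -0.007] [0.638 0.006] [0.629 0.016]
wheelL [ 0.628 -0.019] [ 0.62  -0.007] [0.613 0.006] [0.608 0.016]
shaft [0.662 0.05 ] [0.65  0.053] [0.638 0.056] [0.629 0.059]
gaugeend [0.53  0.141] [0.536 0.132] [0.542 0.123] [0.547 0.116]
pulleyL [0.626 0.069] [0.619 0.07 ] [0.612 0.07 ] [0.607 0.071]
(array([0.436, 0.034, 0.137]), np.float64(0.010463362796395701)) (array([0.631, 0.013, 0.129]), np.float64(0.00034637571962633357)) (array([ 0.414, -0.141,  0.079]), np.float64(0.04847912543409839))
```

```bash
python3 - <<'E'
import cv2
s=cv2.imread('pics/scene0.png')[130:305,130:340]
cv2.imwrite('pics/c3.png',cv2.resize(s,(720,600),interpolation=cv2.INTER_CUBIC))
E
```

```text
(no output)
```

View pics/c3.png

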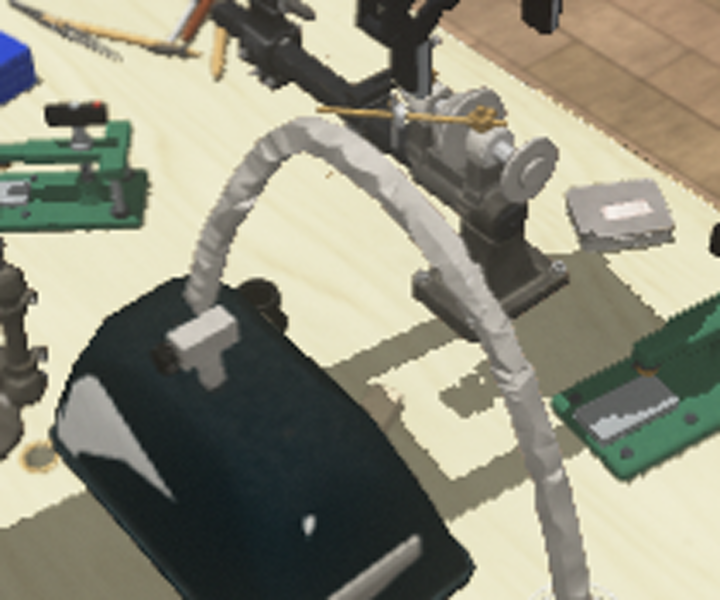

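The box (top about 0.13 m, edge at x≈0.43) and the lathe wheel (x≈0.61) both stay clear if I keep the camera on the +x side. I'll move above the block now.

```bash
python3 -m handwheel '[{"x":-0.3,"y":-8.7,"z":3,"rz":1.13},{"x":-0.3,"y":-8.7,"z":3,"rz":1.13},{"x":-0.3,"y":-8.7,"z":3,"rz":1.13},{"x":-0.3,"y":-8.7,"z":3,"rz":1.13},{"x":-0.3,"y":-8.7,"z":3,"rz":1.13},{"x":-0.3,"y":-8.7,"z":3,"rz":1.13},{"x":-0.3,"y":-8.7,"z":3,"rz":1.13},{"x":-0.3,"y":-8.7,"z":3,"rz":1.13},{"x":-0.3,"y":-8.7,"z":9,"rz":1.13},{"x":-0.3,"y":-8.7,"z":11,"rz":1.13},{"x":-0.3,"y":-8.7,"z":11,"rz":1.13},{"x":-0.3,"y":-8.7,"z":11,"rz":1.13}]' 120
python3 - <<'E'
from h import *
np.set_printoptions(precision=4,suppress=True)
o=r.get_obs();print(o['eef_pos'],o['ee_rot'],o['joint_positions'])
f=r.grab_frame('wrist')[:,:,::-1];w=cam('wrist',o['eef_pos'],o['ee_rot'])
cv2.imwrite('pics/w1.png',cv2.resize(f,(800,600),interpolation=cv2.INTER_CUBIC))
E
```

```text
[0.5748 0.     0.2308] [ 0.7071  0.7071 -0.0003 -0.0004] [-0.134   0.1509  1.4378  0.      1.5538 -0.134 ]$[0]: bad value
```

View pics/w1.png

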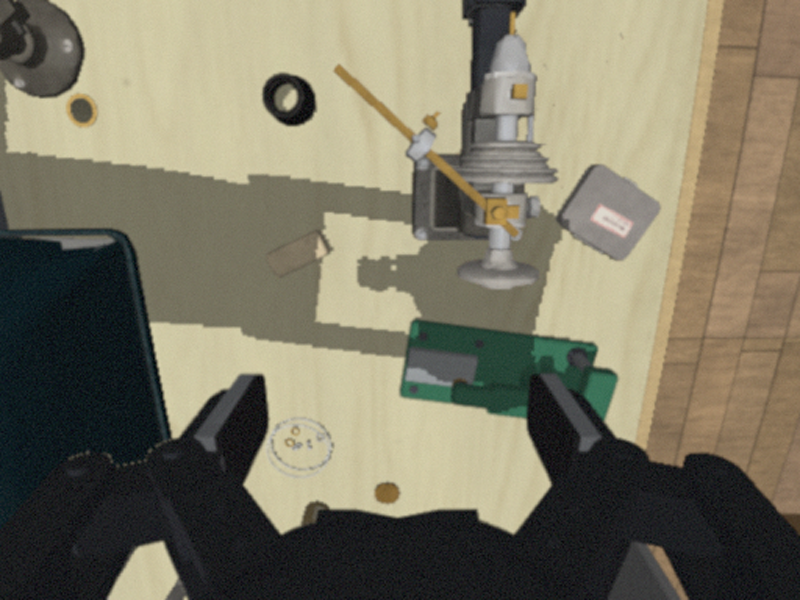

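The view hasn't changed because the call was refused, probably since a row needs all six keys. I'll resend it with every key.

```bash
python3 -m handwheel '[{"x":-0.3,"y":-8.7,"z":3,"rx":0,"ry":0,"rz":0.14},{"x":-0.3,"y":-8.7,"z":3,"rx":0,"ry":0,"rz":0.28},{"x":-0.3,"y":-8.7,"z":3,"rx":0,"ry":0,"rz":0.42},{"x":-0.3,"y":-8.7,"z":3,"rx":0,"ry":0,"rz":0.56},{"x":-0.3,"y":-8.7,"z":3,"rx":0,"ry":0,"rz":0.7},{"x":-0.3,"y":-8.7,"z":3,"rx":0,"ry":0,"rz":0.84},{"x":-0.3,"y":-8.7,"z":3,"rx":0,"ry":0,"rz":0.98},{"x":-0.3,"y":-8.7,"z":3,"rx":0,"ry":0,"rz":1.13},{"x":-0.3,"y":-8.7,"z":6,"rx":0,"ry":0,"rz":1.13},{"x":-0.3,"y":-8.7,"z":9,"rx":0,"ry":0,"rz":1.13},{"x":-0.3,"y":-8.7,"z":11,"rx":0,"ry":0,"rz":1.13},{"x":-0.3,"y":-8.7,"z":11,"rx":0,"ry":0,"rz":1.13}]' 120
```

```text
clock: 1.4
eef_pos: [0.4866, -0.0028, 0.1189]
ee_rot: [0.976, 0.219, -0.002, -0.001]
ft_force: [-0.4, 0.4, 1.0]
finger_gap: 0.528
grasp_force: 0.0
```

```bash
python3 -m handwheel '[{"x":0.1,"y":0.1,"z":4,"rx":0,"ry":0,"rz":0},{"x":0.1,"y":0.1,"z":8,"rx":0,"ry":0,"rz":0},{"x":0.1,"y":0.1,"z":10.5,"rx":0,"ry":0,"rz":0},{"x":0.1,"y":0.1,"z":11.5,"rx":0,"ry":0,"rz":0},{"x":0.1,"y":0.1,"z":11.5,"rx":0,"ry":0,"rz":0},{"x":0.1,"y":0.1,"z":11.5,"rx":0,"ry":0,"rz":0}]'
python3 -m handwheel '[{"x":0,"y":0,"z":0,"rx":0,"ry":0,"rz":0},{"x":0,"y":0,"z":0,"rx":0,"ry":0,"rz":0},{"x":0,"y":0,"z":0,"rx":0,"ry":0,"rz":0},{"x":0,"y":0,"z":0,"rx":0,"ry":0,"rz":0},{"x":0,"y":0,"z":0,"rx":0,"ry":0,"rz":0},{"x":0,"y":0,"z":0,"rx":0,"ry":0,"rz":0},{"x":0,"y":0,"z":0,"rx":0,"ry":0,"rz":0},{"x":0,"y":0,"z":0,"rx":0,"ry":0,"rz":0}]' 255
```

```text
clock: 2.0
eef_pos: [0.4903, -0.0036, 0.0079]
ee_rot: [0.976, 0.219, 0.001, 0.0]
ft_force: [0.1, 0.0, -0.1]
finger_gap: 0.53
grasp_force: 0.0
clock: 2.8
eef_pos: [0.4901, -0.0036, 0.0079]
ee_rot: [0.976, 0.219, 0.001, 0.0]
ft_force: [-4.0, 1.0, 13.2]
finger_gap: 0.235
grasp_force: 58.8
```

```bash
python3 -m handwheel '[{"x":0,"y":0,"z":-3,"rx":0,"ry":0,"rz":0},{"x":0,"y":0,"z":-7,"rx":0,"ry":0,"rz":0},{"x":0,"y":0,"z":-12,"rx":0,"ry":0,"rz":0},{"x":0.5,"y":2,"z":-12,"rx":0,"ry":0,"rz":0.1},{"x":1,"y":5,"z":-12,"rx":0,"ry":0,"rz":0.2},{"x":2,"y":8,"z":-12,"rx":0,"ry":0,"rz":0.32},{"x":2.6,"y":10.5,"z":-12,"rx":0,"ry":0,"rz":0.45},{"x":3,"y":11.5,"z":-12,"rx":0,"ry":0,"rz":0.577},{"x":3,"y":11.55,"z":-12,"rx":0,"ry":0,"rz":0.577},{"x":3,"y":11.55,"z":-12,"rx":0,"ry":0,"rz":0.577},{"x":3,"y":11.55,"z":-12,"rx":0,"ry":0,"rz":0.577}]'
python3 - <<'E'
from h import *
np.set_printoptions(precision=4,suppress=True)
o=r.get_obs();print(o['eef_pos'],o['ee_rot'],o['joint_positions'])
np.savez('pics/st2.npz',p=o['eef_pos'],q=o['ee_rot'])
f=r.grab_frame('wrist')[:,:,::-1];cv2.imwrite('pics/w2.png',f)
s=r.grab_frame('scene')[:,:,::-1];cv2.imwrite('pics/s2.png',s)
a=cv2.resize(f,(512,384));b=cv2.resize(s[150:280,270:400],(288,288),interpolation=cv2.INTER_CUBIC)
c=np.zeros((600,800,3),np.uint8);c[:384,:512]=a;c[:288,512:]=b
t=r.grab_frame('top')[:,:,::-1];cv2.imwrite('pics/t2.png',t);c[384:600,:288]=cv2.resize(t,(288,216))
cv2.imwrite('pics/m2.png',c)
E
```

```text
clock: 3.9
eef_pos: [0.5653, -0.0946, 0.1266]
ee_rot: [0.998, -0.066, 0.0, -0.0]
ft_force: [-1.3, 0.6, -0.3]
finger_gap: 0.238
grasp_force: 59.6
[ 0.5653 -0.0946  0.1266] [ 0.9978 -0.0663  0.0001 -0.    ] [-0.3002  0.2034  1.5905  0.0001  1.3476  1.4032]
```

View pics/m2.png

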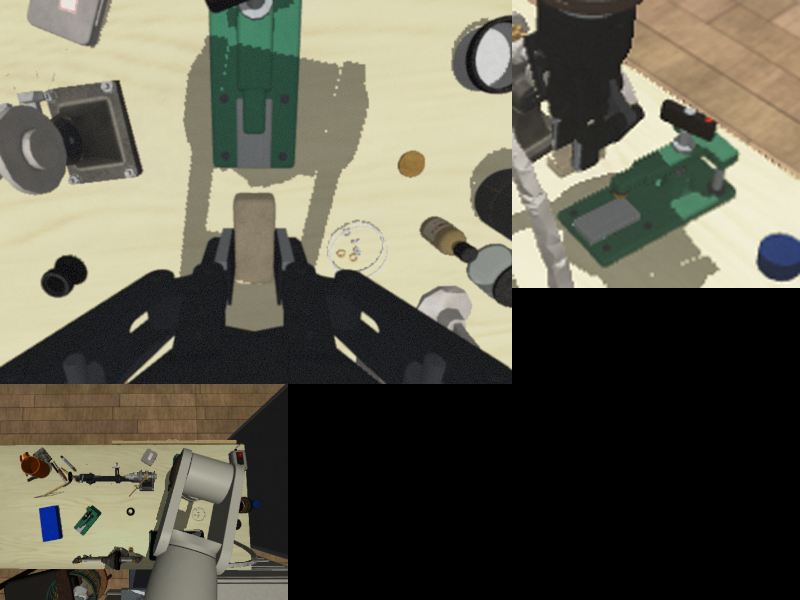

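Wrist picture: block held, far end (235,195)–(274,196). The seat's front corners are at (237,167) and (271,167), the base front corners at (212,166) and (297,166), and the nose end at (245–266,133). I'll locate these in tool axes.

```bash
python3 - <<'E'
from h import *
np.set_printoptions(precision=4,suppress=True)
st=np.load('pics/st2.npz');p,q=st['p'],st['q'];w=cam('wrist',p,q);T=Ro.from_quat(q).as_matrix()
f=cv2.imread('pics/w2.png')
def L(n,uv,z):
    X=onz(w,uv,z);print(n,X,'tool cm',((X-p)@T)*100)
for n,uv,z in(('baseFL',(212,166),.012),('baseFR',(297,166),.012),('baseL2',(210,60),.012),('baseR2',(301,60),.012),('seatFL',(237,167),.02),('seatFR',(271,167),.02),('noseL',(245,133),.065),('noseR',(266,133),.065),
 ('blkFL',(234,195),.134),('blkFR',(275,196),.134),('blkNL',(236,283),.134),('blkNR',(272,283),.134),('screw',(255,3),.115)):L(n,uv,z)
E
python3 - <<'E'
import cv2
f=cv2.imread('pics/w2.png')[0:300,190:330]
cv2.imwrite('pics/c4.png',cv2.resize(cv2.convertScaleAbs(f,alpha=1.5),(280*1,600),interpolation=cv2.INTER_CUBIC))
E
```

```text
baseFL [ 0.589  -0.0601  0.012 ] tool cm [ 1.8845 -3.7335 11.4632]
baseFR [ 0.5786 -0.1372  0.012 ] tool cm [ 1.8784  4.0483 11.463 ]
baseL2 [ 0.6781 -0.0738  0.012 ] tool cm [10.9025 -3.5464 11.4648]
baseR2 [ 0.6681 -0.1489  0.012 ] tool cm [10.901   4.03   11.4646]
seatFL [ 0.5866 -0.0833  0.02  ] tool cm [ 1.9636 -1.3978 10.6632]
seatFR [ 0.5826 -0.1132  0.02  ] tool cm [ 1.9611  1.6181 10.6631]
noseL [ 0.6195 -0.0965  0.065 ] tool cm [ 5.3966 -0.5255  6.1638]
noseR [ 0.6176 -0.1111  0.065 ] tool cm [5.3958 0.9504 6.1637]
blkFL [ 0.5968 -0.0898  0.134 ] tool cm [ 3.062  -0.8912 -0.7367]
blkFR [ 0.5936 -0.1098  0.134 ] tool cm [ 3.008   1.1379 -0.7367]
blkNL [ 0.5465 -0.083   0.134 ] tool cm [-2.0202 -0.8933 -0.7376]
blkNR [ 0.5438 -0.1026  0.134 ] tool cm [-2.0228  1.0837 -0.7376]
screw [ 0.6848 -0.112   0.115 ] tool cm [12.0712  0.1529  1.1649]
```

```bash
python3 -m handwheel '[{"x":0,"y":0,"z":3,"rx":0,"ry":0,"rz":0},{"x":0,"y":0,"z":6,"rx":0,"ry":0,"rz":0},{"x":0,"y":0,"z":8,"rx":0,"ry":0,"rz":0},{"x":0,"y":0,"z":9.3,"rx":0,"ry":0,"rz":0},{"x":0,"y":0,"z":9.5,"rx":0,"ry":0,"rz":0},{"x":0,"y":0,"z":9.5,"rx":0,"ry":0,"rz":0},{"x":0,"y":0,"z":9.5,"rx":0,"ry":0,"rz":0},{"x":0,"y":0,"z":9.5,"rx":0,"ry":0,"rz":0}]'
```

```text
clock: 4.85
eef_pos: [0.5662, -0.0953, 0.0323]
ee_rot: [0.998, -0.068, 0.001, 0.0]
ft_force: [-0.1, -1.1, 0.4]
finger_gap: 0.236
grasp_force: 59.6
```

```bash
python3 -m handwheel '[{"x":0,"y":0,"z":0.28,"rx":0,"ry":0,"rz":0},{"x":0,"y":0,"z":0.28,"rx":0,"ry":0,"rz":0},{"x":0.8,"y":0,"z":0.28,"rx":0,"ry":0,"rz":0},{"x":1.6,"y":0,"z":0.28,"rx":0,"ry":0,"rz":0},{"x":2.4,"y":0,"z":0.28,"rx":0,"ry":0,"rz":0}]'
python3 -m handwheel '[{"x":0.6,"y":0,"z":0,"rx":0,"ry":0,"rz":0},{"x":1.2,"y":0,"z":0,"rx":0,"ry":0,"rz":0},{"x":1.8,"y":0,"z":0,"rx":0,"ry":0,"rz":0},{"x":1.8,"y":0,"z":0,"rx":0,"ry":0,"rz":0},{"x":1.8,"y":0,"z":0,"rx":0,"ry":0,"rz":0}]'
```

```text
clock: 5.35
eef_pos: [0.5904, -0.0986, 0.0285]
ee_rot: [0.998, -0.068, 0.0, 0.0]
ft_force: [0.0, -0.6, -0.2]
finger_gap: 0.234
grasp_force: 59.6
clock: 5.85
eef_pos: [0.6072, -0.1008, 0.0283]
ee_rot: [0.998, -0.068, -0.0, -0.0]
ft_force: [0.0, 1.0, -0.8]
finger_gap: 0.238
grasp_force: 59.6
```

```bash
python3 -m handwheel '[{"x":0,"y":0,"z":0,"rx":0,"ry":0,"rz":0},{"x":0,"y":0,"z":0,"rx":0,"ry":0,"rz":0},{"x":0,"y":0,"z":0,"rx":0,"ry":0,"rz":0},{"x":0,"y":0,"z":0,"rx":0,"ry":0,"rz":0},{"x":0,"y":0,"z":0,"rx":0,"ry":0,"rz":0},{"x":-1,"y":0,"z":0,"rx":0,"ry":0,"rz":0},{"x":-2.5,"y":0,"z":0,"rx":0,"ry":0,"rz":0},{"x":-4,"y":0,"z":-1,"rx":0,"ry":0,"rz":0},{"x":-5,"y":0,"z":-5,"rx":0,"ry":0,"rz":0},{"x":-5,"y":0,"z":-10,"rx":0,"ry":0,"rz":0},{"x":-5,"y":0,"z":-10,"rx":0,"ry":0,"rz":0}]' 130
python3 -m handwheel '[{"x":0,"y":0,"z":-3,"rx":0,"ry":0,"rz":0},{"x":0,"y":0,"z":-5,"rx":0,"ry":0,"rz":0},{"x":0,"y":0,"z":-5,"rx":0,"ry":0,"rz":0},{"x":0,"y":0,"z":-5,"rx":0,"ry":0,"rz":0}]'
python3 - <<'E'
from h import *
np.set_printoptions(precision=4,suppress=True)
o=r.get_obs();print(o['eef_pos'],o['ee_rot'],o['joint_positions'])
np.savez('pics/st3.npz',p=o['eef_pos'],q=o['ee_rot'])
f=r.grab_frame('wrist')[:,:,::-1];cv2.imwrite('pics/w3.png',f)
s=r.grab_frame('scene')[:,:,::-1];cv2.imwrite('pics/s3.png',s)
c=np.zeros((600,800,3),np.uint8)
c[:,:400]=cv2.resize(f[0:210,180:320],(400,600),interpolation=cv2.INTER_CUBIC)
c[:400,400:]=cv2.resize(s[190:290,290:390],(400,400),interpolation=cv2.INTER_CUBIC)
cv2.imwrite('pics/m3.png',c)
E
```

```text
clock: 6.95
eef_pos: [0.5594, -0.0946, 0.1351]
ee_rot: [0.998, -0.068, 0.004, 0.001]
ft_force: [0.4, 0.6, -0.9]
finger_gap: 0.491
grasp_force: 0.0
clock: 7.35
eef_pos: [0.5574, -0.094, 0.1783]
ee_rot: [0.998, -0.068, 0.0, 0.0]
ft_force: [-1.0, -0.2, -0.5]
finger_gap: 0.488
grasp_force: 0.0
[ 0.5574 -0.094   0.1783] [ 0.9977 -0.0681  0.0001  0.0001] [-0.3033  0.1535  1.5413 -0.0001  1.4466  1.4037]
```

View pics/m3.png

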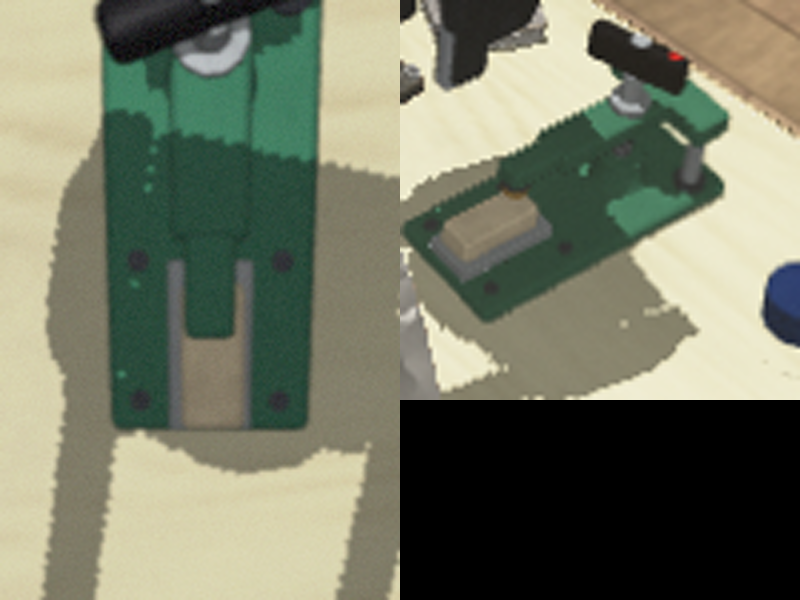

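The block lies along the seat with the nose over its rear end. Pixels for the check are the block front edge (183–248,428) and the seat front (168–252,428).

```bash
python3 - <<'E'
from h import *
np.set_printoptions(precision=4,suppress=True)
st=np.load('pics/st3.npz');p,q=st['p'],st['q'];w=cam('wrist',p,q);s=cam('scene')
W=lambda u,v,z:onz(w,(180+u*.35,v*.35),z)
S=lambda u,v,z:onz(s,(290+u/4,190+v/4),z)
d=np.array([.991,-.1346,0]);n=np.array([.1346,.991,0]);o=np.array([.612,-.1015,0])
def pr(k,X):print(k,X,'clampxy mm',np.array([(X-o)@d,(X-o)@n])*1000)
for k,X in dict(Wblk1=W(183,428,.036),Wblk2=W(248,428,.036),Wblkmid=W(238,300,.036),Wseat1=W(168,430,.02),Wseat2=W(252,430,.02),Wseat3=W(168,262,.02),Wseat4=W(253,262,.02),
 Wn=W(190,338,.065),Wn2=W(234,338,.065),WbaseL=W(112,430,.012),WbaseR=W(308,430,.012),Wbar1=W(118,62,.089),Wbar2=W(98,10,.111),
 Sb1=S(40,238,.036),Sb2=S(68,264,.036),Sb3=S(145,215,.036),Sb4=S(115,190,.036),Ss1=S(30,243,.02),Ss2=S(65,280,.02),Ss3=S(152,230,.02),hub=S(241,40,.111),
 bt1=S(200,20,.111),bt2=S(290,55,.111)).items():pr(k,X)
E
```

```text
Wblk1 [ 0.5876 -0.0893  0.036 ] clampxy mm [-25.8116   8.8088]
Wblk2 [ 0.5845 -0.1118  0.036 ] clampxy mm [-25.8553 -13.8805]
Wblkmid [ 0.6278 -0.1138  0.036 ] clampxy mm [ 17.2763 -10.0903]
Wseat1 [ 0.5852 -0.0828  0.02  ] clampxy mm [-29.0756  14.8956]
Wseat2 [ 0.581  -0.1135  0.02  ] clampxy mm [-29.1382 -16.0977]
Wseat3 [ 0.6437 -0.0917  0.02  ] clampxy mm [30.0814 13.9525]
Wseat4 [ 0.6396 -0.1212  0.02  ] clampxy mm [ 30.0278 -15.7723]
Wn [ 0.619 -0.097  0.065] clampxy mm [6.3253 5.3843]
Wn2 [ 0.6172 -0.1103  0.065 ] clampxy mm [ 6.3005 -8.0061]
WbaseL [ 0.5869 -0.0612  0.012 ] clampxy mm [-30.2954  36.5452]
WbaseR [ 0.5768 -0.1348  0.012 ] clampxy mm [-30.4456 -37.7408]
Wbar1 [ 0.6911 -0.0894  0.089 ] clampxy mm [76.7482 22.5919]
Wbar2 [ 0.6968 -0.0882  0.111 ] clampxy mm [82.2346 24.6317]
Sb1 [ 0.5782 -0.0966  0.036 ] clampxy mm [-34.0999   0.2665]
Sb2 [ 0.5766 -0.1184  0.036 ] clampxy mm [-32.8144 -21.5413]
Sb3 [ 0.6308 -0.1215  0.036 ] clampxy mm [ 21.2808 -17.2833]
Sb4 [ 0.6319 -0.0989  0.036 ] clampxy mm [19.3645  5.2188]
Ss1 [ 0.5826 -0.0863  0.02  ] clampxy mm [-31.1956  11.0538]
Ss2 [ 0.5784 -0.1162  0.02  ] clampxy mm [-31.3041 -19.0432]
Ss3 [ 0.6376 -0.1224  0.02  ] clampxy mm [ 28.198  -17.3074]
hub [ 0.7019 -0.1129  0.111 ] clampxy mm [90.6392  0.7914]
bt1 [ 0.6975 -0.0886  0.111 ] clampxy mm [83.0372 24.2542]
bt2 [ 0.7123 -0.137   0.111 ] clampxy mm [104.1376 -21.6648]
```

The block is within about 1–5 mm of the seat point, which is inside tolerance. Next I'll move over the bar.

```bash
python3 -m handwheel '[{"x":2,"y":0,"z":0,"rx":0,"ry":0,"rz":-0.12},{"x":4,"y":0,"z":0,"rx":0,"ry":0,"rz":-0.25},{"x":6,"y":0,"z":0,"rx":0,"ry":0,"rz":-0.38},{"x":8,"y":0,"z":0,"rx":0,"ry":0,"rz":-0.5},{"x":10,"y":0,"z":0,"rx":0,"ry":0,"rz":-0.63},{"x":12,"y":0,"z":0,"rx":0,"ry":0,"rz":-0.76},{"x":13.5,"y":0,"z":0,"rx":0,"ry":0,"rz":-0.9},{"x":14.6,"y":0,"z":0,"rx":0,"ry":0,"rz":-1.03},{"x":14.6,"y":0,"z":0,"rx":0,"ry":0,"rz":-1.16},{"x":14.6,"y":0,"z":0,"rx":0,"ry":0,"rz":-1.29},{"x":14.6,"y":0,"z":0,"rx":0,"ry":0,"rz":-1.42},{"x":14.6,"y":0,"z":0,"rx":0,"ry":0,"rz":-1.5}]'
python3 -m handwheel '[{"x":0,"y":0,"z":0,"rx":0,"ry":0,"rz":-0.14},{"x":0,"y":0,"z":0,"rx":0,"ry":0,"rz":-0.28},{"x":0,"y":0,"z":0,"rx":0,"ry":0,"rz":-0.4},{"x":0,"y":0,"z":0,"rx":0,"ry":0,"rz":-0.48},{"x":0,"y":0,"z":0,"rx":0,"ry":0,"rz":-0.48},{"x":0,"y":0,"z":0,"rx":0,"ry":0,"rz":-0.48},{"x":0,"y":0,"z":0,"rx":0,"ry":0,"rz":-0.48}]'
python3 - <<'E'
from h import *
np.set_printoptions(precision=4,suppress=True)
o=r.get_obs();print(o['eef_pos'],o['ee_rot'],o['joint_positions'])
np.savez('pics/st4.npz',p=o['eef_pos'],q=o['ee_rot'])
f=r.grab_frame('wrist')[:,:,::-1];cv2.imwrite('pics/w4.png',f)
w=cam('wrist',o['eef_pos'],o['ee_rot']);u=proj(w,[.7027,-.1138,.111]);print(u)
x0,y0=int(u[0])-100,int(u[1])-75;x0=max(x0,0);y0=max(0,min(y0,384-150));print(x0,y0)
cv2.imwrite('pics/c5.png',cv2.resize(cv2.convertScaleAbs(f[y0:y0+150,x0:x0+200],alpha=1.5,beta=15),(800,600),interpolation=cv2.INTER_CUBIC))
E
```

```text
clock: 8.65
eef_pos: [0.702, -0.1138, 0.177]
ee_rot: [0.775, 0.632, -0.001, -0.001]
ft_force: [0.9, 0.4, 0.3]
finger_gap: 0.488
grasp_force: 0.0
clock: 9.35
eef_pos: [0.7023, -0.1139, 0.178]
ee_rot: [0.605, 0.796, -0.0, -0.0]
ft_force: [0.4, -0.5, -0.2]
finger_gap: 0.492
grasp_force: 0.0
[ 0.7023 -0.1139  0.178 ] [ 0.6052  0.7961 -0.0001 -0.0003] [-0.2689  0.4573  1.1499 -0.      1.5351 -0.5398]
[254.8593 201.1325]
154 126
```

View pics/c5.png

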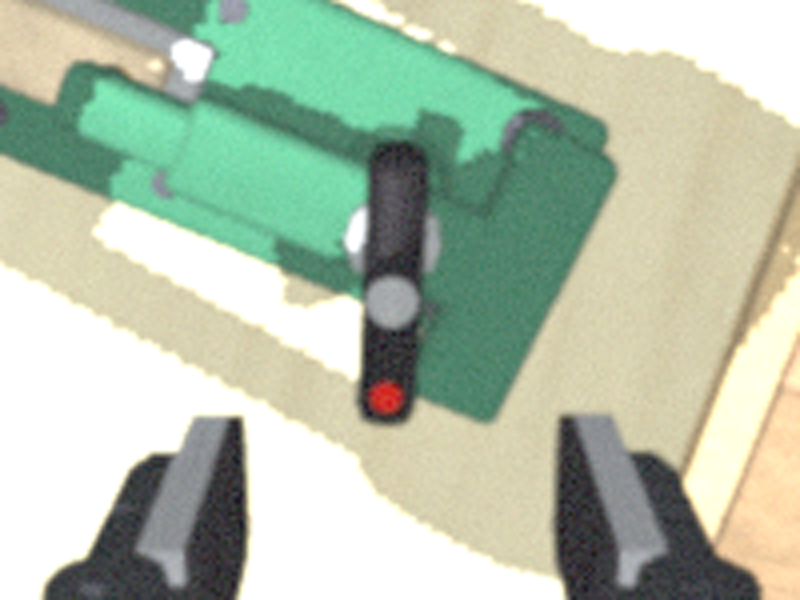

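The bar's hub is at (392,300), its red-dotted end at (386,420) and its far end at (399,150) in the crop. It is nearly aligned with the tool.

```bash
python3 - <<'E'
from h import *
np.set_printoptions(precision=4,suppress=True)
st=np.load('pics/st4.npz');p,q=st['p'],st['q'];w=cam('wrist',p,q);T=Ro.from_quat(q).as_matrix()
for k,u,v,z in(('hub',392,300,.112),('dot',386,398,.111),('near',386,415,.111),('far',399,175,.111)):
    X=onz(w,(154+u/4,126+v/4),z);print(k,X,(X-p)@T*100)
E
```

```text
hub [ 0.7005 -0.1139  0.112 ] [ 0.0426 -0.1761  6.5999]
dot [ 0.7049 -0.1345  0.111 ] [-2.0582 -0.3015  6.6993]
near [ 0.7058 -0.1381  0.111 ] [-2.4287 -0.3031  6.6992]
far [ 0.6952 -0.09    0.111 ] [ 2.4847 -0.0392  6.7006]
```

```bash
python3 -m handwheel '[{"x":0,"y":-0.15,"z":2,"rx":0,"ry":0,"rz":0.05},{"x":0,"y":-0.15,"z":4,"rx":0,"ry":0,"rz":0.05},{"x":0,"y":-0.15,"z":6,"rx":0,"ry":0,"rz":0.05},{"x":0,"y":-0.15,"z":7.5,"rx":0,"ry":0,"rz":0.05},{"x":0,"y":-0.15,"z":8.5,"rx":0,"ry":0,"rz":0.05},{"x":0,"y":-0.15,"z":9,"rx":0,"ry":0,"rz":0.05},{"x":0,"y":-0.15,"z":9,"rx":0,"ry":0,"rz":0.05},{"x":0,"y":-0.15,"z":9,"rx":0,"ry":0,"rz":0.05},{"x":0,"y":-0.15,"z":9,"rx":0,"ry":0,"rz":0.05}]'
python3 -c "
from cell import r
o=r.get_obs();print(o['wrist_torque'],o['ft_force'],o['joint_positions'])"
python3 -m handwheel '[{"x":0,"y":0,"z":0,"rx":0,"ry":0,"rz":0},{"x":0,"y":0,"z":0,"rx":0,"ry":0,"rz":0},{"x":0,"y":0,"z":0,"rx":0,"ry":0,"rz":0},{"x":0,"y":0,"z":0,"rx":0,"ry":0,"rz":0},{"x":0,"y":0,"z":0,"rx":0,"ry":0,"rz":0},{"x":0,"y":0,"z":0,"rx":0,"ry":0,"rz":0},{"x":0,"y":0,"z":0,"rx":0,"ry":0,"rz":0},{"x":0,"y":0,"z":0,"rx":0,"ry":0,"rz":0}]' 255
python3 -c "
from cell import r
o=r.get_obs();print(o['wrist_torque'],o['ft_force'])"
```

```text
clock: 10.3
eef_pos: [0.7013, -0.1144, 0.0894]
ee_rot: [0.624, 0.781, 0.0, 0.001]
ft_force: [0.7, 0.1, 0.0]
finger_gap: 0.492
grasp_force: 0.0
[-0.0295136   0.01939715  0.04421967] [0.669853   0.09854971 0.03316068] [-2.69969274e-01  5.02755477e-01  1.26570370e+00  1.57612279e-05
  1.37196227e+00 -4.92877812e-01]
clock: 11.1
eef_pos: [0.7005, -0.1145, 0.089]
ee_rot: [0.624, 0.781, -0.0, -0.0]
ft_force: [-7.4, -0.5, 6.5]
finger_gap: 0.124
grasp_force: 59.5
[-0.06850979  1.13749699 -0.08795453] [-7.35317273 -0.54336404  6.45570945]
```

```bash
python3 -m handwheel '[{"x":0,"y":-0.05,"z":0,"rx":0,"ry":0,"rz":0},{"x":0,"y":-0.05,"z":0.02,"rx":0,"ry":0,"rz":0.05},{"x":0,"y":-0.05,"z":0.05,"rx":0,"ry":0,"rz":0.1},{"x":0,"y":-0.05,"z":0.1,"rx":0,"ry":0,"rz":0.2},{"x":0,"y":-0.05,"z":0.14,"rx":0,"ry":0,"rz":0.3},{"x":0,"y":-0.05,"z":0.19,"rx":0,"ry":0,"rz":0.4},{"x":0,"y":-0.05,"z":0.24,"rx":0,"ry":0,"rz":0.5}]'
cat > t.py <<'E'
from cell import r
import numpy as np
o=r.get_obs();print('T',np.round(o['wrist_torque'],3),'F',np.round(o['ft_force'],1),'q6',round(o['joint_positions'][5],3),'tau6',round(o['tau'][5],3),'z',round(o['eef_pos'][2],4))
E
python3 t.py
python3 -m handwheel '[{"x":0,"y":0,"z":0.05,"rx":0,"ry":0,"rz":0.1},{"x":0,"y":0,"z":0.1,"rx":0,"ry":0,"rz":0.2},{"x":0,"y":0,"z":0.14,"rx":0,"ry":0,"rz":0.3}]'; python3 t.py
```

```text
clock: 11.8
eef_pos: [0.6998, -0.1145, 0.0866]
ee_rot: [0.799, 0.601, -0.001, -0.0]
ft_force: [-9.6, 0.7, 8.4]
finger_gap: 0.124
grasp_force: 60.0
T [0.08  1.678 0.016] F [-9.6  0.7  8.4] q6 0.011 tau6 -3.219 z 0.0866
clock: 12.1
eef_pos: [0.6995, -0.1144, 0.0852]
ee_rot: [0.88, 0.475, -0.001, -0.001]
ft_force: [-14.3, 1.3, 9.2]
finger_gap: 0.129
grasp_force: 60.1
T [0.211 2.155 0.137] F [-14.3   1.3   9.2] q6 0.311 tau6 -3.217 z 0.0852
```

```bash
python3 -m handwheel '[{"x":-0.055,"y":-0.085,"z":0,"rx":0,"ry":0,"rz":0},{"x":-0.11,"y":-0.17,"z":0,"rx":0,"ry":0,"rz":0},{"x":-0.11,"y":-0.17,"z":0,"rx":0,"ry":0,"rz":0}]'; python3 t.py
```

```text
clock: 12.4
eef_pos: [0.6991, -0.1143, 0.0852]
ee_rot: [0.879, 0.477, 0.001, 0.0]
ft_force: [4.1, 0.8, 4.0]
finger_gap: 0.123
grasp_force: 59.4
T [ 0.178 -0.663 -0.144] F [4.1 0.8 4. ] q6 0.306 tau6 -0.123 z 0.0852
```

```bash
python3 -m handwheel '[{"x":0.02,"y":-0.02,"z":0.03,"rx":0,"ry":0,"rz":0.06},{"x":0.04,"y":-0.03,"z":0.05,"rx":0,"ry":0,"rz":0.1}]' >/dev/null; python3 t.py
python3 -m handwheel '[{"x":0,"y":0,"z":0.02,"rx":0,"ry":0,"rz":0.04}]' >/dev/null; python3 t.py
python3 -m handwheel '[{"x":0,"y":0,"z":0.02,"rx":0,"ry":0,"rz":0.04}]' >/dev/null; python3 t.py
python3 -m handwheel '[{"x":0,"y":0,"z":0.02,"rx":0,"ry":0,"rz":0.04}]' >/dev/null; python3 t.py
python3 -m handwheel '[{"x":0,"y":0,"z":0.02,"rx":0,"ry":0,"rz":0.04}]' >/dev/null; python3 t.py
```

```text
T [-0.304 -0.416  0.058] F [ 2.9 -1.1  4.9] q6 0.409 tau6 -0.883 z 0.0848
T [-0.171 -0.323  0.042] F [ 1.9 -0.8  4.1] q6 0.448 tau6 -1.182 z 0.0846
T [-0.107 -0.286 -0.005] F [ 1.6 -1.8  5.9] q6 0.488 tau6 -1.238 z 0.0844
T [-0.048 -0.245  0.08 ] F [ 1.6 -0.5  4.9] q6 0.528 tau6 -1.242 z 0.0842
T [-0.081 -0.141  0.073] F [ 0.1 -0.4  4.9] q6 0.568 tau6 -1.243 z 0.084
```

```bash
for i in 1; do :; done
python3 -m handwheel '[{"x":0,"y":-0.007,"z":0.019,"rx":0,"ry":0,"rz":0.04}]' >/dev/null; python3 t.py
python3 -m handwheel '[{"x":0,"y":-0.007,"z":0.019,"rx":0,"ry":0,"rz":0.04}]' >/dev/null; python3 t.py
python3 -m handwheel '[{"x":0,"y":-0.007,"z":0.019,"rx":0,"ry":0,"rz":0.04}]' >/dev/null; python3 t.py
python3 -m handwheel '[{"x":0,"y":-0.007,"z":0.019,"rx":0,"ry":0,"rz":0.04}]' >/dev/null; python3 t.py
python3 -m handwheel '[{"x":0,"y":-0.007,"z":0.019,"rx":0,"ry":0,"rz":0.04}]' >/dev/null; python3 t.py
python3 -m handwheel '[{"x":0,"y":-0.007,"z":0.019,"rx":0,"ry":0,"rz":0.04}]' >/dev/null; python3 t.py
```

```text
T [-0.026 -0.189  0.11 ] F [1.1 0.  5.6] q6 0.608 tau6 -1.246 z 0.0838
T [-0.053 -0.206  0.084] F [1.1 0.1 5. ] q6 0.648 tau6 -1.243 z 0.0836
T [-0.066 -0.15   0.045] F [ 0.8 -0.7  5.4] q6 0.688 tau6 -1.246 z 0.0834
T [-0.048 -0.215  0.04 ] F [1.6 0.1 5. ] q6 0.728 tau6 -1.244 z 0.0832
T [-0.028 -0.227  0.047] F [ 0.7 -0.1  5. ] q6 0.768 tau6 -1.244 z 0.083
T [-0.054 -0.222  0.111] F [ 1.  -0.1  4.6] q6 0.808 tau6 -1.245 z 0.0828
```

```bash
python3 -m handwheel '[{"x":0,"y":-0.007,"z":0.019,"rx":0,"ry":0,"rz":0.04}]' >/dev/null; python3 t.py
python3 -m handwheel '[{"x":0,"y":-0.007,"z":0.019,"rx":0,"ry":0,"rz":0.04}]' >/dev/null; python3 t.py
python3 -m handwheel '[{"x":0,"y":-0.007,"z":0.019,"rx":0,"ry":0,"rz":0.04}]' >/dev/null; python3 t.py
python3 -m handwheel '[{"x":0,"y":-0.007,"z":0.019,"rx":0,"ry":0,"rz":0.04}]' >/dev/null; python3 t.py
python3 -m handwheel '[{"x":0,"y":-0.007,"z":0.019,"rx":0,"ry":0,"rz":0.04}]' >/dev/null; python3 t.py
python3 -m handwheel '[{"x":0,"y":-0.007,"z":0.019,"rx":0,"ry":0,"rz":0.04}]' >/dev/null; python3 t.py
```

```text
T [-0.118 -0.201  0.087] F [ 0.8 -0.4  5.3] q6 0.848 tau6 -1.244 z 0.0826
T [-0.09  -0.252  0.096] F [ 0.9 -0.6  5.2] q6 0.888 tau6 -1.244 z 0.0824
T [-0.145 -0.227  0.072] F [2.2 0.4 5.6] q6 0.928 tau6 -1.244 z 0.0823
T [-0.086 -0.256  0.142] F [2.5 0.  5.5] q6 0.969 tau6 -1.244 z 0.0821
T [-0.126 -0.227  0.046] F [ 1.4 -0.   5.1] q6 1.009 tau6 -1.244 z 0.0819
T [-0.197 -0.233  0.013] F [ 1.2 -0.8  4.7] q6 1.049 tau6 -1.244 z 0.0817
```

```bash
python3 -m handwheel '[{"x":0,"y":-0.007,"z":0.019,"rx":0,"ry":0,"rz":0.04}]' >/dev/null; python3 t.py
python3 -m handwheel '[{"x":0,"y":-0.007,"z":0.019,"rx":0,"ry":0,"rz":0.04}]' >/dev/null; python3 t.py
python3 -m handwheel '[{"x":0,"y":-0.007,"z":0.019,"rx":0,"ry":0,"rz":0.04}]' >/dev/null; python3 t.py
python3 -m handwheel '[{"x":0,"y":-0.007,"z":0.019,"rx":0,"ry":0,"rz":0.04}]' >/dev/null; python3 t.py
python3 -m handwheel '[{"x":0,"y":-0.007,"z":0.019,"rx":0,"ry":0,"rz":0.04}]' >/dev/null; python3 t.py
python3 -m handwheel '[{"x":0,"y":-0.007,"z":0.019,"rx":0,"ry":0,"rz":0.04}]' >/dev/null; python3 t.py
```

```text
T [-0.138 -0.229  0.118] F [ 1.3 -0.1  6.2] q6 1.089 tau6 -1.244 z 0.0815
T [-0.112 -0.277  0.095] F [ 1.8 -1.   4.8] q6 1.129 tau6 -1.244 z 0.0813
T [-0.191 -0.257  0.115] F [ 3.  -1.2  4.9] q6 1.169 tau6 -1.24 z 0.0811
T [-0.105 -0.273  0.08 ] F [1.7 0.2 5.5] q6 1.209 tau6 -1.229 z 0.0809
T [-0.132 -0.249  0.039] F [ 1.6 -1.1  4.6] q6 1.249 tau6 -1.219 z 0.0807
T [-0.125 -0.245  0.107] F [ 2.1 -0.8  5.1] q6 1.289 tau6 -1.208 z 0.0806
```

Touch shows in tau6 from q6≈1.155, rising 0.011 N m per step (about 2.3 N), so the pad is now at about 7.5 N. Three more steps should do it.

```bash
python3 -m handwheel '[{"x":0,"y":-0.007,"z":0.019,"rx":0,"ry":0,"rz":0.04}]' >/dev/null; python3 t.py
python3 -m handwheel '[{"x":0,"y":-0.007,"z":0.019,"rx":0,"ry":0,"rz":0.04}]' >/dev/null; python3 t.py
python3 -m handwheel '[{"x":0,"y":-0.007,"z":0.019,"rx":0,"ry":0,"rz":0.04}]' >/dev/null; python3 t.py
python3 -m handwheel '[{"x":0,"y":0,"z":0,"rx":0,"ry":0,"rz":0},{"x":0,"y":0,"z":0,"rx":0,"ry":0,"rz":0}]' >/dev/null; python3 t.py
```

```text
T [-0.17  -0.186  0.155] F [2.4 0.4 4.7] q6 1.329 tau6 -1.198 z 0.0804
T [-0.153 -0.23   0.111] F [ 1.5 -0.5  5.2] q6 1.369 tau6 -1.188 z 0.0802
T [-0.19  -0.189  0.153] F [ 1.4 -1.1  5.7] q6 1.41 tau6 -1.178 z 0.08
T [-0.185 -0.261 -0.105] F [ 1.6 -0.1  5.3] q6 1.408 tau6 0.023 z 0.08
```

About 14–15 N. I'll release and back straight up.

```bash
python3 -m handwheel '[{"x":0,"y":0,"z":0,"rx":0,"ry":0,"rz":0},{"x":0,"y":0,"z":0,"rx":0,"ry":0,"rz":0},{"x":0,"y":0,"z":0,"rx":0,"ry":0,"rz":0},{"x":0,"y":0,"z":0,"rx":0,"ry":0,"rz":0},{"x":0,"y":0,"z":0,"rx":0,"ry":0,"rz":0},{"x":0,"y":0,"z":-1,"rx":0,"ry":0,"rz":0},{"x":0,"y":0,"z":-3,"rx":0,"ry":0,"rz":0},{"x":0,"y":0,"z":-6,"rx":0,"ry":0,"rz":0},{"x":0,"y":0,"z":-10,"rx":0,"ry":0,"rz":0},{"x":0,"y":0,"z":-10,"rx":0,"ry":0,"rz":0},{"x":0,"y":0,"z":-10,"rx":0,"ry":0,"rz":0}]' 130
python3 - <<'E'
from h import *
np.set_printoptions(precision=4,suppress=True)
s=r.grab_frame('scene')[:,:,::-1];cv2.imwrite('pics/s5.png',s)
a=cv2.imread('pics/s3.png').astype(int)
# clamp shift check: base region correlation
t=cv2.imread('pics/s3.png')[228:262,292:340];m=cv2.matchTemplate(s[215:275,280:352].copy(),t,cv2.TM_CCOEFF_NORMED);print(cv2.minMaxLoc(m))
E
python3 t.py
```

```text
clock: 16.4
eef_pos: [0.6984, -0.1126, 0.1812]
ee_rot: [0.999, -0.053, 0.001, 0.0]
ft_force: [0.4, -0.5, -0.7]
finger_gap: 0.49
grasp_force: 0.0
(-0.33193451166152954, 0.7255113124847412, (14, 26), (11, 11))
T [ 0.002 -0.009 -0.008] F [ 0.4 -0.1 -1. ] q6 1.408 tau6 -0.0 z 0.1797
```

```bash
python3 -c "
from cell import r
print(r.sign_off())"
```

```text
the job is handed in; nothing more can be done
None
```

The pith block lies on the clamp's seat under the brass pad, held with about 14–15 N judged from the wrist joint's torque. The gripper is clear of block and bar, and the job was handed in at about 16.5 s; I did not see the verdict.

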